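# Brush out the steel pots and book the job

## Task

Clean the steel pots standing on the bench with the long-handled brush, one after another from the shortest to the tallest: in each one, push the brush right down to the bottom, draw it up to the mouth, and push it right down to the bottom again. Then put the brush back upright in its stand, take the hand scanner from its cradle, hold it still for two seconds pointing squarely at the middle of the patterned job tag from about 8 cm away, and put it back upright in its cradle. Leave the pots standing upright on the bench and leave the other things on the bench where they are.

Things in the scene. Friction and masses are not known exactly. Their poses are not given: they have to be found in the camera images.
- pot_short: the shortest of up to three alike plain steel pots (any one of them may be absent: then None). Round, open at the top, standing loose on the bench: 80 mm tall, 74 mm outside and 64 mm inside diameter (walls 5 mm), bottom 6 mm thick, two small lugs (to 48 mm from the axis, 12 mm high) at the foot. Origin: centre of the underside, z axis up along the bore
- pot_medium: the middle of up to three alike plain steel pots (any one of them may be absent: then None). Round, open at the top, standing loose on the bench: 100 mm tall, 74 mm outside and 64 mm inside diameter (walls 5 mm), bottom 6 mm thick, two small lugs (to 48 mm from the axis, 12 mm high) at the foot. Origin: centre of the underside, z axis up along the bore
- pot_tall: the tallest of up to three alike plain steel pots (any one of them may be absent: then None). Round, open at the top, standing loose on the bench: 120 mm tall, 74 mm outside and 64 mm inside diameter (walls 5 mm), bottom 6 mm thick, two small lugs (to 48 mm from the axis, 12 mm high) at the foot. Origin: centre of the underside, z axis up along the bore
- brush: long round brush, 200 mm tall, starting upright in its stand with the wooden handle on top: a stiff, rigid black bristle head 44 mm in diameter from 0 to 55 mm, a thin steel stem 12 mm in diameter to 120 mm, a wooden handle 28 mm in diameter from 120 to 200 mm; 0.16 kg. Origin: middle of the flat lower end of the bristle head; z axis points from there up the handle
- brush_stand: fixed grey cup on a 90 mm square steel plate, holding the brush loosely: inner diameter 60 mm, rim 50 mm above the bench, inner floor 6 mm above the bench. Origin: on the bench under the cup's centre
- scanner: hand scanner, a round grey stick 150 mm long, starting upright in its cradle, window end down: black rubber nose 42 mm in diameter from 0 to 55 mm, grey grip 32 mm in diameter from 55 to 150 mm; 0.18 kg. Origin: centre of the window in the flat lower end; it looks along its own -z, and its z axis points from the window up the grip
- scanner_cradle: fixed black cup on a 90 mm square grey plate, holding the scanner loosely: inner diameter 60 mm, rim 40 mm above the bench, inner floor 6 mm above the bench. Origin: on the bench under the cup's centre
- tag: fixed job tag, an aluminium plate 100 x 140 mm with an 84 mm square white field of black squares at its middle, on a low stand; its middle is 52 mm above the bench and its face is tilted 0.35 rad from horizontal, its normal leaning towards the robot side. Origin: middle of the face; z axis is the outward normal, y axis level along the 140 mm side
- spanner: bystander: a steel spanner, 190 mm long, lying loose
- driver: bystander: a screwdriver lying loose
- spray_can: bystander: a can 60 mm in diameter and 150 mm tall, standing loose
- wood_block: bystander: a loose wooden block 90 x 45 x 50 mm
- collar: bystander: a loose dark steel ring 90 mm across and 25 mm high
Things that resemble listed ones, but are neither listed nor needed, are in the scene too. What is shaped like the scanner but green or pink is not meant.

How it is judged:
By the outcome, as a careful person would: the job done as asked, in the order asked, and still so for the second after the job is handed in, with the robot touching nothing.
Of pot_short, pot_medium, pot_tall only 2 to 3 are there at a start; the rules pass over those that are not, and their reading is None.
At some moment in a run one of pot_short, pot_medium, pot_tall may be knocked a few centimetres aside while the robot is not near it.
It also fails if it takes over 210 s, if anything falls off the work surface, if the arm or the gripper's body presses on something with over 40 N, if the wrist force passes 120 N, or if a joint passes its speed limit or range.

## Robot

A 6-joint arm with a two-finger parallel gripper is mounted at the origin on the work surface. World frame = base frame: x ahead of the robot, y to its left, z up, the work surface at z = 0. Lengths are in m, angles in degrees, forces in N, time in s.
With the tool pointing down it reaches from about 0.35 to 0.925 m from the base axis. Payload 6.4 kg.
Tool frame: the origin (TCP) lies at the centre of the arm's flange, where the gripper is bolted on; the fingertips stand 199 mm ahead of it and the grasp point (between the pads) lies 180 mm ahead of it; z points along the fingers, y is the line along which they close (so a half turn about z gives the same grasp; the last joint's range is limited). The gripper opens to 94 mm and grips with 3 to 60 N. Pads are 16 mm wide; open, the fingers measure 119 mm over their backs; the gripper's body (75 mm by 177 mm) begins 78 mm behind the grasp point.
Start: joints at [58.149, 14.043, 89.255, -0, 76.702, -9.975], TCP at [0.242, 0.603, 0.405] pointing down, gripper open.
Joint ranges: [-179.41, 179.41], [-58.25, 129.5], [7.25, 145.43], [-54.29, 234.29], [11.92, 165.04], [-157.13, 157.13]. Speed limits (degrees/s): [147.25, 147.25, 180, 180, 180, 180].

## Interface

Orientations are given as a 3x3 rotation matrix whose columns are the frame's x, y, z axes.
In Python, from cell import readout, imaging, robot, nets gives the robot as it stands.
- The arm moves only by the tool play_rows, never from a script. Its argument "motion" is a list of rows, each a list of 7 numbers: the shift along the world's x, y, z in units of 40 mm (1.0 is 40 mm), then the turn, a rotation vector about the world's x, y, z in units of 6 degrees (1.0 is 6 degrees), then the opening, from 0 (shut) to 1 (fully open). In form: [[x, y, z, rx, ry, rz, fingers], ...]. A call has 1 to 12 rows; each row shifts and turns the commanded pose from where the row before left it; what a row does not reach is not made up. A row lasts 1/8 s, in which the tool goes at most 62.5 mm and 10.7 degrees, less where a joint would pass 70% of its speed; a pose out of reach is approached as far as the arm can. A call is refused whole if a number of a shift passes 1 or a number of a turn 1, either way. A call with a gripper value outside its range is refused whole. The fingers move at their own pace and stop on an object; "newtons" is the grip in N (left out, the last holds). Time passes only in rows, so rows that do not move let the fingers close. It gives the time, the measured TCP pose, the force, the opening and the grip force at its end, in the units of the state.
- readout.get_state(): the state, without advancing time (a new reading comes with each control period).
- imaging.read_camera(name): name is "scene" or "top" or "wrist"; returns a dict with "frame" (480x640x3 uint8, red, green, blue), "fx", "fy", "cx", "cy" (pixels), "xyz" and "orientation" of the camera in the world. Camera axes: x right, y up, looking along -z (the intrinsics and any distortion apply to the point x, -y, -z); pixel columns grow to the right and rows downward; lengths in m; the calibration is good to about 2 mm. A picture is of the moment at which its call begins. There is no depth.
- robot.hand_in(): hands the job in; it is judged then, once.
Trained networks look in a picture, given as the dict that the camera call returned (one of the last four; its "shot" number tells which), for a name from the list of things; names that differ only in an ending like _2 or _b are one class to them, and where a whole thing is asked for, a point or a joint stands for the part that bears it (a point fixed in the world has none). Each returns a list of dicts, best first, with "conf" (0 to 1); they miss things now and then, are a little off and sometimes report something else, mostly with a low value. They report only what shows in the picture. A call takes as long as a camera call. They do not tell look-alikes from the thing itself.
- nets.look_for(picture, thing): "at" ([column, row] in pixels, amid what is visible of it).
- nets.trace(picture, thing): "mask" (480x640 bool, what is visible of it) and "at" ([column, row] in pixels, amid what is visible of it).
The state is a dict: "clock": time; "joint_pos": joint angles; "joint_vel": joint speeds; "effort": joint torques, N m; "tcp_pos": TCP position; "ee_rot": TCP orientation; "ft_force": force on the tool from outside, world axes, zero at the start; "moment": the same for the moment, N m; "grip_width": opening from 0.0 (shut) to 1.0 (fully open); "grip_force": force on a finger pad.
Only numpy, scipy, OpenCV 4.12 (cv2) and the standard library are available. Lean on these libraries where they do the work, as an engineer would, in place of code of your own. Each camera call takes 0.05 s, during which the arm holds its last target. There are 200 camera calls.

## Working session

There is one attempt and no reset: what is moved stays moved. The work goes in short steps, Python scripts to look and compute and a tool call to move; the robot and the scene stay as the last step left them, time stands still between calls to the robot, and variables do not carry over. Pictures are saved under pics/ and viewed, at most 15 in all, crops included, and the job is handed in when it is done.

Besides the shell and the picture viewer there is one more tool, called after "Request:" by a JSON object that holds its "name" and its "arguments", one argument or row to a line. play_rows: Moves the arm, as the interface text tells. Its arguments: {"type":"object","properties":{"motion":{"type":"array","items":{"type":"array","items":{"type":"number"}}},"newtons":{"type":"number"}},"required":["motion"]}

```bash
ls; mkdir -p pics
python3 - <<'E'
from cell import readout, imaging, robot, nets
import cv2,numpy as np
s=readout.get_state(); print(s)
for n in ["scene","top"]:
    p=imaging.read_camera(n); print(n,p["fx"],p["fy"],p["cx"],p["cy"],p["xyz"],p["orientation"],[k for k in p])
    cv2.imwrite(f"pics/{n}0.png",p["frame"][:,:,::-1])
    for t in ["pot_short","pot_medium","pot_tall","brush","brush_stand","scanner","scanner_cradle","tag","spray_can","collar","wood_block"]:
        print(t,[(np.round(d["at"]).tolist(),round(d["conf"],2)) for d in nets.look_for(p,t)][:6])
E
```

```text
pics
{'clock': 0.0, 'joint_pos': array([ 5.81502656e+01,  1.40817002e+01,  8.93238228e+01, -2.89874268e-03,
        7.67010026e+01, -9.97762969e+00]), 'joint_vel': array([ 0.04875941, -0.01190015, -0.03452065,  0.09580435, -0.04331337,
       -0.04757896]), 'effort': array([ 1.05756221e-04, -4.15833271e+01, -3.14604878e+01,  6.84965006e-02,
        3.31799244e-02, -5.99828309e-05]), 'tcp_pos': array([0.24205094, 0.60300658, 0.40358223]), 'ee_rot': array([[-9.28021963e-01,  3.72524300e-01, -9.39275703e-04],
       [ 3.72525384e-01,  9.28020615e-01, -1.60526850e-03],
       [ 2.73665691e-04, -1.83962846e-03, -9.99998270e-01]]), 'ft_force': array([0.57418658, 1.04900972, 0.20724891]), 'moment': array([-0.0095197 , -0.04855921,  0.00680305]), 'grip_force': 0.0, 'grip_width': 1.0025409869767725}
scene 502.4053098608868 502.4053098608868 319.3089621062032 237.21941648661317 [ 1.13639562 -0.66598871  0.73528864] [[ 0.74160494 -0.40368985  0.53577665]
 [ 0.67080795  0.45367317 -0.58668334]
 [-0.00622938  0.7944905   0.60724463]] ['frame', 'fx', 'fy', 'cx', 'cy', 'xyz', 'orientation', 'shot']
[... 597 characters left out ...]
1.13889152] [[-2.94987003e-03  9.81384562e-01 -1.92030311e-01]
 [-9.99903970e-01 -2.94472900e-04  1.38550814e-02]
 [ 1.35406153e-02  1.92052741e-01  9.81291188e-01]] ['frame', 'fx', 'fy', 'cx', 'cy', 'xyz', 'orientation', 'shot']
pot_short [([252.0, 254.0], 0.69)]
pot_medium [([322.0, 233.0], 0.56)]
pot_tall [([369.0, 231.0], 0.57)]
brush [([185.0, 246.0], 0.75)]
brush_stand [([202.0, 260.0], 0.87)]
scanner [([496.0, 218.0], 0.7), ([324.0, 232.0], 0.65), ([448.0, 247.0], 0.6), ([139.0, 227.0], 0.6)]
scanner_cradle [([434.0, 255.0], 0.72)]
tag [([278.0, 163.0], 0.84)]
spray_can [([392.0, 164.0], 0.91)]
collar [([134.0, 231.0], 0.71), ([369.0, 233.0], 0.67)]
wood_block [([439.0, 202.0], 0.92)]
```

View pics/scene0.png

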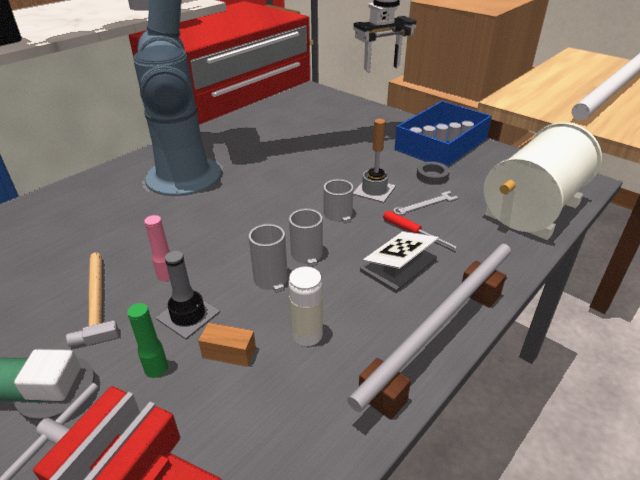

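View pics/top0.png

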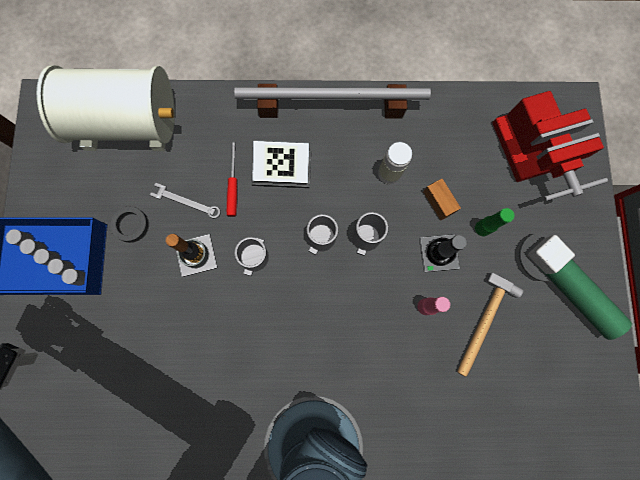

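```bash
cat > h.py <<'E'
from cell import readout, imaging, robot, nets
import cv2,numpy as np
from scipy.optimize import minimize
def proj(p,P):
    q=(np.atleast_2d(P)-p["xyz"])@np.array(p["orientation"])
    return np.c_[p["cx"]+p["fx"]*q[:,0]/-q[:,2], p["cy"]-p["fy"]*q[:,1]/-q[:,2]]
def ray(p,uv,z):
    d=np.array(p["orientation"])@[(uv[0]-p["cx"])/p["fx"],-(uv[1]-p["cy"])/p["fy"],-1]
    return np.array(p["xyz"])+d*(z-p["xyz"][2])/d[2]
A=np.linspace(0,2*np.pi,40)
def segpts(b,ax,segs):
    ax=ax/np.linalg.norm(ax); u=np.cross(ax,[1,0.3,0]); u/=np.linalg.norm(u); v=np.cross(ax,u)
    return [np.vstack([b+ax*z+r*(np.cos(A)[:,None]*u+np.sin(A)[:,None]*v) for z in (z0,z1)]) for r,z0,z1 in segs]
def sil(p,hulls):
    m=np.zeros((480*4,640*4),np.uint8)
    for H in hulls:
        q=proj(p,H); cv2.fillConvexPoly(m,cv2.convexHull(np.round((q+.5)*4).astype(np.int32)),1)
    return m
def up(m): return cv2.resize(m.astype(np.uint8),(2560,1920),interpolation=cv2.INTER_LINEAR)
def fit(obs,model,x0,step=.01):
    obs=[(p,up(m)) for p,m in obs]
    def c(x):
        t=0
        for p,M in obs:
            S=sil(p,model(x)); t+=1-(S&M).sum()/max(1,(S|M).sum())
        return t/len(obs)
    x0=np.array(x0,float)
    r=minimize(c,x0,method="Nelder-Mead",options=dict(initial_simplex=np.vstack([x0]+[x0+step*e for e in np.eye(len(x0))]),xatol=2e-4,fatol=1e-4))
    return r.x,r.fun
def cyl(segs,z=0): return lambda x: segpts(np.array([x[0],x[1],z]),np.array([0,0,1.]),segs)
POT=dict(pot_short=.08,pot_medium=.1,pot_tall=.12)
def near(p,t,uv):
    L=nets.trace(p,t)
    L=[d for d in L if np.hypot(*(np.array(d["at"])-uv))<40]
    return L[0]["mask"] if L else None
def tagm(x):
    c,s=np.cos(x[2]),np.sin(x[2]); n=np.array([-np.sin(.35)*c,-np.sin(.35)*s,np.cos(.35)])
    y=np.array([-s,c,0]); X=np.cross(y,n)
    return [np.array([[x[0],x[1],.052]+a*.05*X+b*.07*y for a,b in [(1,1),(1,-1),(-1,-1),(-1,1)]])]
E
cat > m.py <<'E'
from h import *
ps={n:imaging.read_camera(n) for n in ("scene","top")}
T={"pot_short":((338,200),(251,253)),"pot_medium":((306,236),(322,233)),"pot_tall":((268,257),(370,231)),
"brush":((376,150),(185,246)),"scanner":((180,288),(446,247)),"brush_stand":((374,188),(197,256)),"scanner_cradle":((188,315),(440,253)),"tag":((400,252),(281,163)),"spray_can":((307,306),(397,160))}
for t,(a,b) in T.items():
    ms=[(ps[n],near(ps[n],t,np.array(uv))) for n,uv in (("scene",a),("top",b))]
    ms=[m for m in ms if m[1] is not None]
    x0=ray(ps["top"],b,.06)[:2]
    if t in POT: mod=cyl([(.037,0,POT[t])])
    elif t=="brush": mod=cyl([(.022,.046,.055),(.006,.055,.12),(.014,.12,.2)],.006)
    elif t=="scanner": mod=cyl([(.021,.036,.055),(.016,.055,.15)],.006)
    elif t=="spray_can": mod=cyl([(.03,0,.15)])
    elif t=="tag": mod=tagm; x0=[*x0,0.]
    else:
        r,hh=(.034,.05) if "b" in t[0] else (.034,.04)
        mod=lambda x: segpts(np.array([*x,0]),np.array([0,0,1.]),[(r,0,hh)])+[np.array([[x[0]+a*.045,x[1]+b*.045,.002] for a in(1,-1) for b in (1,-1)])]
    for k in [ms]+[[m] for m in ms]:
        x,f=fit(k,mod,x0, .01 if t!="tag" else .02); print(t,len(ms),np.round(x,4),round(f,3))
E
python3 m.py
python3 - <<'E'
import sys; sys.path.insert(0,'.')
import cv2
i=cv2.imread('pics/scene0.png'); a=cv2.resize(i[190:390,120:320],(600,600),interpolation=2); cv2.imwrite('pics/crop1.png',a)
E
```

```text
pot_short 2 [0.4551 0.1514] 0.084
pot_short 2 [0.4552 0.1514] 0.045
pot_short 2 [0.4559 0.1516] 0.12
pot_medium 2 [ 0.5076 -0.0219] 0.07
pot_medium 2 [ 0.5073 -0.0222] 0.07
pot_medium 2 [ 0.5081 -0.0214] 0.065
pot_tall 2 [ 0.506  -0.1353] 0.052
pot_tall 2 [ 0.5058 -0.1351] 0.041
pot_tall 2 [ 0.5061 -0.135 ] 0.062
brush 2 [0.4611 0.2985] 0.133
brush 2 [0.4622 0.2971] 0.131
brush 2 [0.4605 0.2978] 0.128
scanner 2 [ 0.464  -0.3229] 0.131
scanner 2 [ 0.4733 -0.3279] 0.093
scanner 2 [ 0.4621 -0.319 ] 0.113
brush_stand 2 [0.4602 0.2958] 0.379
brush_stand 2 [0.4611 0.2946] 0.304
brush_stand 2 [0.459  0.2964] 0.451
scanner_cradle 2 [ 0.4651 -0.3229] 0.326
scanner_cradle 2 [ 0.466  -0.3242] 0.3
scanner_cradle 2 [ 0.4643 -0.3209] 0.351
tag 1 [0.6929 0.0795 0.0061] 0.067
tag 1 [0.6929 0.0795 0.0061] 0.067
spray_can 1 [ 0.6765 -0.2006] 0.073
spray_can 1 [ 0.6765 -0.2006] 0.073
```

View pics/crop1.png

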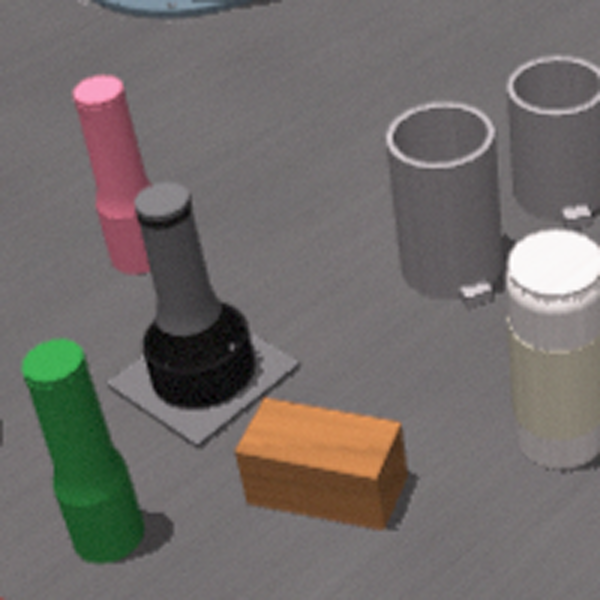

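Request:
{"name": "play_rows", "arguments": {
  "motion": [
    [0.2,-0.2,0.5,0,0,0,1],
    [0.4,-0.55,0.5,0,0,0,1],
    [0.5,-0.7,0.2,0,0,0,1],
    [0.5,-0.7,0,0,0,0,1],
    [0.5,-0.7,0,0,0,0,1],
    [0.5,-0.7,0,0,0,0,1],
    [0.5,-0.7,0,0,0,0,1],
    [0.5,-0.7,0,0,0,0,1],
    [0.5,-0.7,0,0,0,0,1],
    [0.5,-0.7,0,0,0,0,1],
    [0.5,-0.7,0,0,0,0,1],
    [0.35,-0.5,0,0,0,0,1]
  ]
}}

```text
clock: 3.7
tcp_pos: [0.4611, 0.2995, 0.4545]
ee_rot: [[-0.928, 0.374, 0.002], [0.374, 0.928, 0.001], [-0.002, 0.001, -1.0]]
ft_force: [-0.4, -0.1, 0.9]
grip_width: 0.998
grip_force: 0.0
```

Run:
```python
from h import *
s=readout.get_state(); print(s["tcp_pos"],s["clock"],s["ee_rot"])
p=imaging.read_camera("wrist"); print(p["fx"],p["xyz"],p["orientation"])
im=p["frame"][:,:,::-1].copy()
for t in ("brush","brush_stand"): print(t,[(np.round(d["at"]),d["conf"]) for d in nets.look_for(p,t)])
for z in (.05,.206):
    q=proj(p,segpts(np.array([.461,.297,0]),np.array([0,0,1.]),[(.014 if z>.1 else .03,z,z)])[0]); cv2.polylines(im,[np.int32(q)],True,(0,0,255),1); print(q.mean(0))
cv2.imwrite("pics/w1.png",im)
```

```text
[0.46107479 0.29951187 0.45447006] 3.7 [[-9.27516926e-01  3.73774728e-01  2.19201520e-03]
 [ 3.73776734e-01  9.27518529e-01  5.75366787e-04]
 [-1.81807715e-03  1.35298671e-03 -9.99997432e-01]]
426.3724481604848 [0.38578017 0.32757834 0.43456678] [[ 3.73296955e-01 -8.90373038e-01 -2.60547955e-01]
 [ 9.27711491e-01  3.58538310e-01  1.03931080e-01]
 [ 8.78992145e-04 -2.80510487e-01  9.59850558e-01]]
brush [(array([312., 229.]), 0.84), (array([ 57., 334.]), 0.24)]
brush_stand [(array([313., 172.]), 0.7)]
[313.5997426  202.00742108]
[313.26038791 259.20509529]
```

View pics/w1.png

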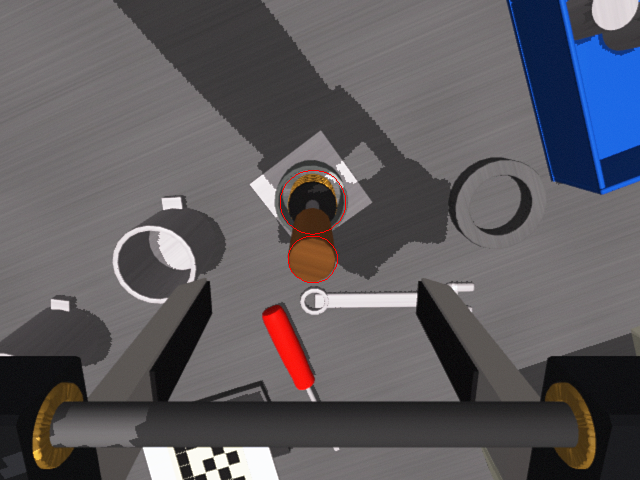

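Request:
{"name": "play_rows", "arguments": {
  "motion": [
    [0,-0.06,-0.5,0,0,0,1],
    [0,0,-0.6,0,0,0,1],
    [0,0,-0.6,0,0,0,1],
    [0,0,-0.5,0,0,0,1],
    [0,0,-0.3,0,0,0,1],
    [0,0,-0.1,0,0,0,1],
    [0,0,0,0,0,0,0.2],
    [0,0,0,0,0,0,0.2],
    [0,0,0,0,0,0,0.1],
    [0,0,0,0,0,0,0.1],
    [0,0,0,0,0,0,0.1],
    [0,0,0,0,0,0,0.1]
  ],
  "newtons": 40
}}

```text
clock: 5.35
tcp_pos: [0.4602, 0.2988, 0.3486]
ee_rot: [[-0.928, 0.373, -0.0], [0.373, 0.928, 0.0], [0.0, -0.0, -1.0]]
ft_force: [0.0, -1.1, 0.5]
grip_width: 0.4
grip_force: 0.0
```

Request:
{"name": "play_rows", "arguments": {
  "motion": [
    [0,0,0,0,0,0,0.1],
    [0,0,0,0,0,0,0.1],
    [0,0,0,0,0,0,0.1],
    [0,0,0,0,0,0,0.1],
    [0,0,0,0,0,0,0.1],
    [0,0,0,0,0,0,0.1]
  ]
}}

```text
clock: 6.1
tcp_pos: [0.4602, 0.2988, 0.3486]
ee_rot: [[-0.928, 0.373, 0.0], [0.373, 0.928, 0.0], [0.0, 0.0, -1.0]]
ft_force: [0.2, 0.5, -0.8]
grip_width: 0.295
grip_force: 40.0
```

Request:
{"name": "play_rows", "arguments": {
  "motion": [
    [0,0,0.3,0,0,0,0.1],
    [0,0,0.6,0,0,0,0.1],
    [0,0,0.7,0,0,0,0.1],
    [0,0,0.7,0,0,0,0.1],
    [0,0,0.7,0,0,0,0.1],
    [0,0,0.6,0,0,0,0.1],
    [0,0,0.4,0,0,0,0.1],
    [0,0,0,0,0,0,0.1]
  ]
}}

```text
clock: 7.1
tcp_pos: [0.4602, 0.2988, 0.5101]
ee_rot: [[-0.928, 0.373, 0.002], [0.373, 0.928, 0.001], [-0.002, 0.002, -1.0]]
ft_force: [-0.2, 0.1, -1.9]
grip_width: 0.292
grip_force: 40.0
```

```bash
cat > b.py <<'E'
from h import *
def pot(t,uvs,off=0):
    obs=[]
    for n,uv in uvs.items():
        p=imaging.read_camera(n); m=near(p,t,np.array(uv))
        if m is not None: obs.append((p,m))
    for k in [obs]+[[o] for o in obs]:
        print(t,*[np.round(v,4) for v in fit(k,cyl([(.037,0,POT[t])]),off)])
def brush(L):
    s=readout.get_state(); t=s["tcp_pos"]; R=s["ee_rot"]; print("tcp",t,s["clock"],"ft",s["ft_force"])
    obs=[]
    for n in ("scene","top"):
        p=imaging.read_camera(n); 
        uv=proj(p,t+R[:,2]*(L-.1))[0]
        l=nets.trace(p,"brush"); l=[d for d in l if np.hypot(*(d["at"]-uv))<50]
        cv2.imwrite(f"pics/b_{n}.png",p["frame"][:,:,::-1])
        if l: obs.append((p,l[0]["mask"]))
        else: print(n,"no brush",uv)
    mod=lambda x: segpts(np.array([*x[:3]]),np.array([x[3],x[4],1.]),[(.022,0,.055),(.006,.055,.12),(.014,.12,.135)])
    x,f=fit(obs,mod,[*(t+R[:,2]*L),0,0]); print("brush",np.round(x,4),f)
E
python3 - <<'E'
from b import *
brush(.3426)
pot("pot_short",dict(scene=(338,200),top=(251,253)),[.455,.151])
E
```

```text
tcp [0.46020488 0.29880609 0.51007182] 7.1 ft [-0.16175502  0.10112112 -1.88930935]
brush [ 0.4618  0.2981  0.1692 -0.0032  0.0061] 0.5408358362718552
pot_short [0.4548 0.1509] 0.0843
pot_short [0.4549 0.1507] 0.0588
pot_short [0.4548 0.1503] 0.1093
```

Run:
```python
import cv2,numpy as np
a=cv2.imread('pics/b_scene.png')[30:230,300:460]; b=cv2.imread('pics/b_top.png')[160:360,90:250]
cv2.imwrite('pics/c2.png',cv2.resize(np.hstack([a,b]),None,fx=2.5,fy=2.5,interpolation=2))
```

```text
(no output)
```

View pics/c2.png

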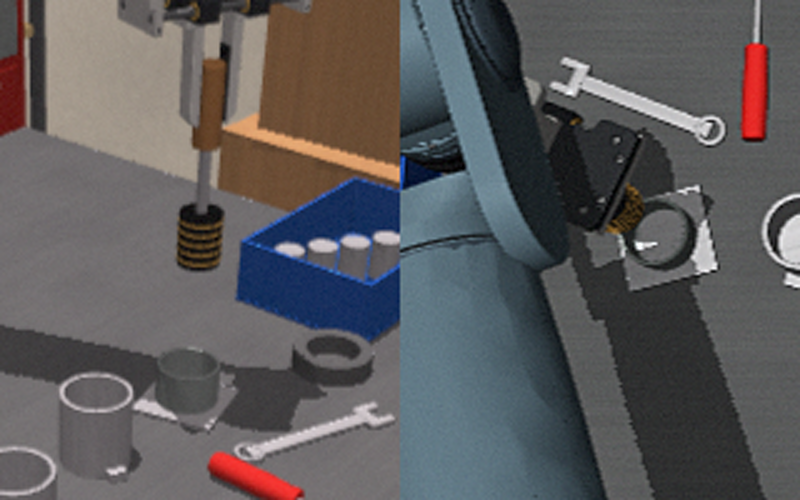

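Request:
{"name": "play_rows", "arguments": {
  "motion": [
    [-0.04,-0.5,0,0,0,0,0.1],
    [-0.04,-0.8,0,0,0,0,0.1],
    [-0.04,-0.9,0,0,0,0,0.1],
    [-0.03,-0.9,0,0,0,0,0.1],
    [0,-0.5,0,0,0,0,0.1],
    [0,-0.08,0,0,0,0,0.1],
    [0,0,-0.5,0,0,0,0.1],
    [0,0,-0.7,0,0,0,0.1],
    [0,0,-0.5,0,0,0,0.1],
    [0,0,-0.3,0,0,0,0.1],
    [0,0,0,0,0,0,0.1],
    [0,0,0,0,0,0,0.1]
  ]
}}

```text
clock: 9.0
tcp_pos: [0.4544, 0.1518, 0.4294]
ee_rot: [[-0.928, 0.372, 0.001], [0.372, 0.928, 0.0], [-0.001, 0.001, -1.0]]
ft_force: [-0.7, -1.2, -2.2]
grip_width: 0.293
grip_force: 40.0
```

Run:
```python
from b import *
s=readout.get_state(); print(s["tcp_pos"],s["ft_force"],s["moment"])
p=imaging.read_camera("wrist"); cv2.imwrite("pics/w2.png",p["frame"][:,:,::-1])
pot("pot_short",dict(scene=(338,200)),[.455,.151])
```

```text
[0.45437459 0.1518248  0.42936231] [-0.68547738 -1.2066786  -2.23547635] [ 0.00745196 -0.01939795 -0.01315252]
pot_short [0.4577 0.1464] 0.2043
pot_short [0.4577 0.1464] 0.2043
```

View pics/w2.png

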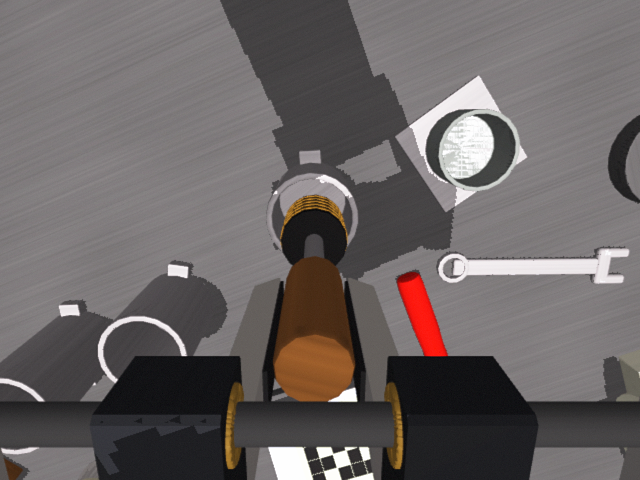

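Request:
{"name": "play_rows", "arguments": {
  "motion": [
    [0,0,-0.4,0,0,0,0.1],
    [0,0,-0.5,0,0,0,0.1],
    [0,0,-0.5,0,0,0,0.1],
    [0,0,-0.35,0,0,0,0.1],
    [0,0,-0.15,0,0,0,0.1],
    [0,0,-0.05,0,0,0,0.1],
    [0,0,-0.05,0,0,0,0.1],
    [0,0,0,0,0,0,0.1]
  ]
}}

```text
clock: 10.15
tcp_pos: [0.4543, 0.1516, 0.349]
ee_rot: [[-0.928, 0.373, 0.001], [0.373, 0.928, 0.0], [-0.001, 0.0, -1.0]]
ft_force: [0.2, 0.1, -2.1]
grip_width: 0.293
grip_force: 40.0
```

Request:
{"name": "play_rows", "arguments": {
  "motion": [
    [0,0,-0.03,0,0,0,0.1],
    [0,0,-0.02,0,0,0,0.1],
    [0,0,0,0,0,0,0.1]
  ]
}}

```text
clock: 10.52
tcp_pos: [0.4547, 0.1517, 0.3486]
ee_rot: [[-0.928, 0.373, 0.001], [0.373, 0.928, -0.0], [-0.001, 0.001, -1.0]]
ft_force: [-2.6, 0.2, 6.5]
grip_width: 0.294
grip_force: 40.0
```

Request:
{"name": "play_rows", "arguments": {
  "motion": [
    [0,0,0.25,0,0,0,0.1],
    [0,0,0.5,0,0,0,0.1],
    [0,0,0.5,0,0,0,0.1],
    [0,0,0.4,0,0,0,0.1],
    [0,0,0.15,0,0,0,0.1],
    [0,0,0,0,0,0,0.1],
    [0,0,0,0,0,0,0.1]
  ]
}}

```text
clock: 11.4
tcp_pos: [0.454, 0.1516, 0.4178]
ee_rot: [[-0.928, 0.373, -0.002], [0.373, 0.928, -0.0], [0.001, -0.001, -1.0]]
ft_force: [-0.2, -0.1, -2.4]
grip_width: 0.291
grip_force: 40.0
```

Request:
{"name": "play_rows", "arguments": {
  "motion": [
    [0,0,0,0,0,0,0.1],
    [0,0,-0.3,0,0,0,0.1],
    [0,0,-0.5,0,0,0,0.1],
    [0,0,-0.5,0,0,0,0.1],
    [0,0,-0.3,0,0,0,0.1],
    [0,0,-0.12,0,0,0,0.1],
    [0,0,-0.06,0,0,0,0.1],
    [0,0,-0.02,0,0,0,0.1],
    [0,0,0,0,0,0,0.1]
  ]
}}

```text
clock: 12.52
tcp_pos: [0.4545, 0.1516, 0.3486]
ee_rot: [[-0.928, 0.372, -0.0], [0.372, 0.928, -0.0], [-0.0, -0.0, -1.0]]
ft_force: [-3.3, 0.1, 7.4]
grip_width: 0.294
grip_force: 40.0
```

Request:
{"name": "play_rows", "arguments": {
  "motion": [
    [0,0,0.3,0,0,0,0.1],
    [0,0,0.6,0,0,0,0.1],
    [0,0,0.7,0,0,0,0.1],
    [0,0,0.7,0,0,0,0.1],
    [0,0,0.7,0,0,0,0.1],
    [0,0,0.7,0,0,0,0.1],
    [0,0,0.4,0,0,0,0.1],
    [0,0,0,0,0,0,0.1]
  ]
}}

```text
clock: 13.52
tcp_pos: [0.4542, 0.1516, 0.512]
ee_rot: [[-0.928, 0.373, 0.003], [0.373, 0.928, 0.0], [-0.003, 0.001, -1.0]]
ft_force: [-0.1, -0.3, -2.0]
grip_width: 0.29
grip_force: 40.0
```

Run:
```python
from b import *
print(readout.get_state()["tcp_pos"])
for n in ("scene","top"):
    p=imaging.read_camera(n)
    for t in POT: print(n,t,[(np.round(d["at"]).tolist(),round(d["conf"],2)) for d in nets.look_for(p,t)])
pot("pot_short",dict(scene=(338,200)),[.455,.151])
pot("pot_medium",dict(scene=(306,236),top=(322,233)),[.5073,-.022])
pot("pot_tall",dict(scene=(268,257),top=(370,231)),[.506,-.135])
```

```text
[0.45423082 0.15163655 0.51202355]
scene pot_short [([336.0, 200.0], 0.65)]
scene pot_medium [([338.0, 201.0], 0.72), ([308.0, 235.0], 0.62), ([400.0, 249.0], 0.25)]
scene pot_tall [([267.0, 258.0], 0.92)]
top pot_short [([258.0, 261.0], 0.66)]
top pot_medium [([324.0, 232.0], 0.64)]
top pot_tall [([369.0, 231.0], 0.7)]
pot_short [0.4552 0.1514] 0.0511
pot_short [0.4552 0.1514] 0.0511
pot_medium [ 0.5062 -0.0207] 0.0694
pot_medium [ 0.5061 -0.0207] 0.0498
pot_medium [ 0.5062 -0.0198] 0.0848
pot_tall [ 0.5066 -0.1355] 0.0519
pot_tall [ 0.5066 -0.1358] 0.0414
pot_tall [ 0.5066 -0.1351] 0.0618
```

Request:
{"name": "play_rows", "arguments": {
  "motion": [
    [0.1,-0.35,0,0,0,0,0.1],
    [0.2,-0.7,0,0,0,0,0.1],
    [0.25,-0.8,0,0,0,0,0.1],
    [0.25,-0.8,0,0,0,0,0.1],
    [0.25,-0.8,0,0,0,0,0.1],
    [0.15,-0.6,0,0,0,0,0.1],
    [0.08,-0.25,0,0,0,0,0.1],
    [0,0,-0.4,0,0,0,0.1],
    [0,0,-0.6,0,0,0,0.1],
    [0,0,-0.2,0,0,0,0.1],
    [0,0,0,0,0,0,0.1]
  ]
}}

```text
clock: 15.8
tcp_pos: [0.5052, -0.0198, 0.4618]
ee_rot: [[-0.928, 0.372, -0.002], [0.372, 0.928, 0.001], [0.002, -0.0, -1.0]]
ft_force: [0.7, -0.4, -1.1]
grip_width: 0.297
grip_force: 40.0
```

Run:
```python
from b import *
s=readout.get_state(); print(s["tcp_pos"],s["ft_force"],s["moment"])
p=imaging.read_camera("wrist"); cv2.imwrite("pics/w3.png",p["frame"][:,:,::-1])
q=proj(p,[[.5064,-.021,.1]]); print(q)
```

```text
[ 0.50515866 -0.01981897  0.46181717] [ 0.73227608 -0.35402798 -1.08895972] [ 0.02544928 -0.00344695 -0.0286128 ]
[[315.65812486 215.9807978 ]]
```

View pics/w3.png

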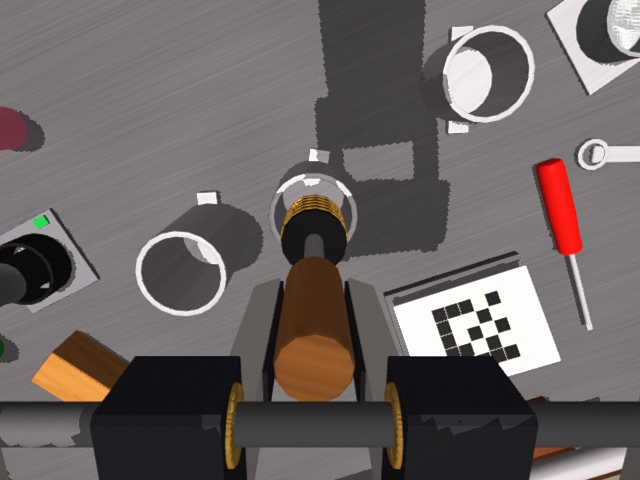

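Request:
{"name": "play_rows", "arguments": {
  "motion": [
    [0,-0.02,-0.4,0,0,0,0.1],
    [0,0,-0.5,0,0,0,0.1],
    [0,0,-0.6,0,0,0,0.1],
    [0,0,-0.6,0,0,0,0.1],
    [0,0,-0.4,0,0,0,0.1],
    [0,0,-0.2,0,0,0,0.1],
    [0,0,-0.05,0,0,0,0.1],
    [0,0,0,0,0,0,0.1]
  ]
}}

```text
clock: 16.85
tcp_pos: [0.5056, -0.0212, 0.3533]
ee_rot: [[-0.928, 0.373, 0.001], [0.373, 0.928, -0.0], [-0.001, 0.0, -1.0]]
ft_force: [0.3, 0.5, -3.3]
grip_width: 0.294
grip_force: 40.0
```

Request:
{"name": "play_rows", "arguments": {
  "motion": [
    [0,0,-0.06,0,0,0,0.1],
    [0,0,-0.05,0,0,0,0.1],
    [0,0,-0.03,0,0,0,0.1],
    [0,0,0,0,0,0,0.1]
  ]
}}

```text
clock: 17.35
tcp_pos: [0.5058, -0.0213, 0.3486]
ee_rot: [[-0.928, 0.373, 0.001], [0.373, 0.928, -0.0], [-0.001, 0.0, -1.0]]
ft_force: [-2.3, 1.5, 5.4]
grip_width: 0.293
grip_force: 40.0
```

Request:
{"name": "play_rows", "arguments": {
  "motion": [
    [0,0,0.25,0,0,0,0.1],
    [0,0,0.5,0,0,0,0.1],
    [0,0,0.6,0,0,0,0.1],
    [0,0,0.5,0,0,0,0.1],
    [0,0,0.3,0,0,0,0.1],
    [0,0,0.1,0,0,0,0.1],
    [0,0,0,0,0,0,0.1],
    [0,0,0,0,0,0,0.1]
  ]
}}

```text
clock: 18.35
tcp_pos: [0.5052, -0.0212, 0.4361]
ee_rot: [[-0.928, 0.373, -0.002], [0.373, 0.928, 0.0], [0.002, -0.0, -1.0]]
ft_force: [0.8, -0.4, -2.9]
grip_width: 0.292
grip_force: 40.0
```

Request:
{"name": "play_rows", "arguments": {
  "motion": [
    [0,0,0,0,0,0,0.1],
    [0,0,-0.3,0,0,0,0.1],
    [0,0,-0.6,0,0,0,0.1],
    [0,0,-0.6,0,0,0,0.1],
    [0,0,-0.4,0,0,0,0.1],
    [0,0,-0.2,0,0,0,0.1],
    [0,0,-0.1,0,0,0,0.1],
    [0,0,-0.06,0,0,0,0.1],
    [0,0,0,0,0,0,0.1]
  ]
}}

```text
clock: 19.48
tcp_pos: [0.5059, -0.0213, 0.3486]
ee_rot: [[-0.928, 0.372, 0.001], [0.372, 0.928, -0.0], [-0.001, -0.0, -1.0]]
ft_force: [-2.9, -0.2, 4.5]
grip_width: 0.293
grip_force: 40.0
```

Request:
{"name": "play_rows", "arguments": {
  "motion": [
    [0,0,0.3,0,0,0,0.1],
    [0,0,0.6,0,0,0,0.1],
    [0,0,0.7,0,0,0,0.1],
    [0,0,0.7,0,0,0,0.1],
    [0,0,0.7,0,0,0,0.1],
    [0,0,0.7,0,0,0,0.1],
    [0,0,0.4,0,0,0,0.1],
    [0,0,0,0,0,0,0.1]
  ]
}}

```text
clock: 20.48
tcp_pos: [0.5054, -0.0212, 0.5121]
ee_rot: [[-0.928, 0.373, 0.003], [0.373, 0.928, -0.001], [-0.003, 0.0, -1.0]]
ft_force: [0.7, 0.1, -1.8]
grip_width: 0.296
grip_force: 40.0
```

Run:
```python
from b import *
print(readout.get_state()["tcp_pos"])
pot("pot_short",dict(scene=(338,200)),[.455,.151])
pot("pot_medium",dict(scene=(306,236)),[.5073,-.022])
pot("pot_tall",dict(scene=(268,257),top=(370,231)),[.506,-.135])
```

```text
[ 0.50542269 -0.02121275  0.51208034]
pot_short [0.4561 0.1493] 0.0849
pot_short [0.4561 0.1493] 0.0849
pot_medium [ 0.506  -0.0205] 0.0381
pot_medium [ 0.506  -0.0205] 0.0381
pot_tall [ 0.5063 -0.1356] 0.2102
pot_tall [ 0.5067 -0.1359] 0.05
pot_tall [ 0.5028 -0.1389] 0.3636
```

Request:
{"name": "play_rows", "arguments": {
  "motion": [
    [0.01,-0.4,0,0,0,0,0.1],
    [0,-0.7,0,0,0,0,0.1],
    [0,-0.8,0,0,0,0,0.1],
    [0,-0.6,0,0,0,0,0.1],
    [0,-0.36,0,0,0,0,0.1],
    [0,0,0,0,0,0,0.1],
    [0,0,-0.4,0,0,0,0.1],
    [0,0,-0.4,0,0,0,0.1],
    [0,0,0,0,0,0,0.1],
    [0,0,0,0,0,0,0.1]
  ]
}}

```text
clock: 22.12
tcp_pos: [0.5058, -0.1353, 0.4786]
ee_rot: [[-0.928, 0.372, -0.0], [0.372, 0.928, 0.0], [0.0, 0.0, -1.0]]
ft_force: [0.2, 0.4, -1.4]
grip_width: 0.293
grip_force: 40.0
```

Run:
```python
from b import *
s=readout.get_state(); print(s["tcp_pos"],s["ft_force"])
p=imaging.read_camera("wrist"); cv2.imwrite("pics/w4.png",p["frame"][200-80:200+200,200:440,::-1])
print(proj(p,[[.5067,-.1358,.12]])-[200,120])
```

```text
[ 0.50584517 -0.13528299  0.47859799] [ 0.18710375  0.35715144 -1.42344787]
[[116.20214676  95.50876471]]
```

View pics/w4.png

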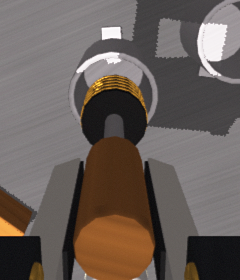

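Request:
{"name": "play_rows", "arguments": {
  "motion": [
    [0,0,-0.4,0,0,0,0.1],
    [0,0,-0.5,0,0,0,0.1],
    [0,0,-0.6,0,0,0,0.1],
    [0,0,-0.6,0,0,0,0.1],
    [0,0,-0.5,0,0,0,0.1],
    [0,0,-0.3,0,0,0,0.1],
    [0,0,-0.2,0,0,0,0.1],
    [0,0,-0.06,0,0,0,0.1],
    [0,0,0,0,0,0,0.1],
    [0,0,0,0,0,0,0.1]
  ]
}}

```text
clock: 23.42
tcp_pos: [0.506, -0.1357, 0.353]
ee_rot: [[-0.928, 0.373, 0.001], [0.373, 0.928, -0.001], [-0.001, -0.0, -1.0]]
ft_force: [-0.3, 0.2, -2.0]
grip_width: 0.295
grip_force: 40.0
```

Request:
{"name": "play_rows", "arguments": {
  "motion": [
    [0,0,-0.06,0,0,0,0.1],
    [0,0,-0.05,0,0,0,0.1],
    [0,0,-0.03,0,0,0,0.1],
    [0,0,0,0,0,0,0.1]
  ]
}}

```text
clock: 23.92
tcp_pos: [0.5062, -0.1358, 0.3487]
ee_rot: [[-0.928, 0.372, 0.001], [0.372, 0.928, -0.001], [-0.001, -0.0, -1.0]]
ft_force: [-2.1, 1.5, 8.7]
grip_width: 0.298
grip_force: 40.0
```

Raise 110 mm, then down.

Request:
{"name": "play_rows", "arguments": {
  "motion": [
    [0,0,0.25,0,0,0,0.1],
    [0,0,0.5,0,0,0,0.1],
    [0,0,0.6,0,0,0,0.1],
    [0,0,0.6,0,0,0,0.1],
    [0,0,0.5,0,0,0,0.1],
    [0,0,0.25,0,0,0,0.1],
    [0,0,0.1,0,0,0,0.1],
    [0,0,0,0,0,0,0.1],
    [0,0,0,0,0,0,0.1]
  ]
}}

```text
clock: 25.05
tcp_pos: [0.5057, -0.1355, 0.4577]
ee_rot: [[-0.928, 0.373, -0.001], [0.373, 0.928, 0.001], [0.002, 0.0, -1.0]]
ft_force: [1.0, 0.5, -1.9]
grip_width: 0.298
grip_force: 40.0
```

Request:
{"name": "play_rows", "arguments": {
  "motion": [
    [0,0,0,0,0,0,0.1],
    [0,0,-0.3,0,0,0,0.1],
    [0,0,-0.6,0,0,0,0.1],
    [0,0,-0.6,0,0,0,0.1],
    [0,0,-0.6,0,0,0,0.1],
    [0,0,-0.4,0,0,0,0.1],
    [0,0,-0.2,0,0,0,0.1],
    [0,0,-0.06,0,0,0,0.1],
    [0,0,-0.04,0,0,0,0.1],
    [0,0,0,0,0,0,0.1]
  ]
}}

```text
clock: 26.3
tcp_pos: [0.5061, -0.1357, 0.3486]
ee_rot: [[-0.928, 0.372, 0.0], [0.372, 0.928, -0.0], [-0.0, -0.0, -1.0]]
ft_force: [-3.7, 1.6, 4.9]
grip_width: 0.293
grip_force: 40.0
```

Request:
{"name": "play_rows", "arguments": {
  "motion": [
    [0,0,0.3,0,0,0,0.1],
    [0,0,0.6,0,0,0,0.1],
    [0,0,0.7,0,0,0,0.1],
    [0,0,0.7,0,0,0,0.1],
    [0,0,0.7,0,0,0,0.1],
    [0,0,0.7,0,0,0,0.1],
    [0,0,0.5,0,0,0,0.1],
    [0,0.3,0,0,0,0,0.1],
    [0,0.56,0,0,0,0,0.1]
  ]
}}

```text
clock: 27.42
tcp_pos: [0.5056, -0.1006, 0.5136]
ee_rot: [[-0.928, 0.374, -0.001], [0.374, 0.928, 0.001], [0.002, 0.0, -1.0]]
ft_force: [-0.1, -0.9, -1.2]
grip_width: 0.296
grip_force: 40.0
```

Request:
{"name": "play_rows", "arguments": {
  "motion": [
    [-0.1,0.8,0,0,0,0,0.1],
    [-0.1,0.9,0,0,0,0,0.1],
    [-0.1,0.9,0,0,0,0,0.1],
    [-0.1,0.9,0,0,0,0,0.1],
    [-0.1,0.9,0,0,0,0,0.1],
    [-0.1,0.9,0,0,0,0,0.1],
    [-0.1,0.9,0,0,0,0,0.1],
    [-0.1,0.9,0,0,0,0,0.1],
    [-0.1,0.9,0,0,0,0,0.1],
    [-0.1,0.9,0,0,0,0,0.1],
    [-0.1,0.8,0,0,0,0,0.1],
    [-0.05,0.3,0,0,0,0,0.1]
  ]
}}

```text
clock: 28.92
tcp_pos: [0.4589, 0.3005, 0.513]
ee_rot: [[-0.929, 0.37, -0.003], [0.37, 0.929, -0.001], [0.002, -0.002, -1.0]]
ft_force: [-0.2, 1.1, -2.1]
grip_width: 0.295
grip_force: 40.0
```

Request:
{"name": "play_rows", "arguments": {
  "motion": [
    [0,-0.05,0,0,0,0,0.1],
    [0,0,-0.3,0,0,0,0.1],
    [0,0,-0.6,0,0,0,0.1],
    [0,0,-0.6,0,0,0,0.1],
    [0,0,-0.4,0,0,0,0.1],
    [0,0,-0.1,0,0,0,0.1],
    [0,0,0,0,0,0,0.1],
    [0,0,0,0,0,0,0.1]
  ]
}}

```text
clock: 29.92
tcp_pos: [0.46, 0.2969, 0.4358]
ee_rot: [[-0.928, 0.373, 0.002], [0.373, 0.928, 0.001], [-0.001, 0.001, -1.0]]
ft_force: [0.6, 1.3, -1.8]
grip_width: 0.294
grip_force: 40.0
```

Run:
```python
from b import *
s=readout.get_state(); print(s["tcp_pos"],s["ft_force"])
p=imaging.read_camera("wrist"); cv2.imwrite("pics/w5.png",p["frame"][:,:,::-1])
print(proj(p,[[.461,.297,.05]]))
```

```text
[0.46002342 0.29685547 0.4357793 ] [ 0.64131526  1.33602954 -1.79077889]
[[316.22375638 207.45307267]]
```

View pics/w5.png

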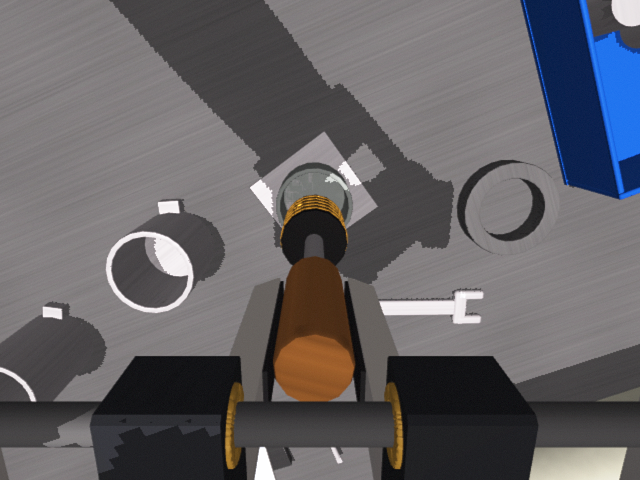

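Cup centred (315,205). Descend 86 mm and release near the floor.

Request:
{"name": "play_rows", "arguments": {
  "motion": [
    [0,0,-0.4,0,0,0,0.1],
    [0,0,-0.5,0,0,0,0.1],
    [0,0,-0.5,0,0,0,0.1],
    [0,0,-0.4,0,0,0,0.1],
    [0,0,-0.2,0,0,0,0.1],
    [0,0,-0.06,0,0,0,0.1],
    [0,0,-0.04,0,0,0,0.1],
    [0,0,0,0,0,0,0.1],
    [0,0,0,0,0,0,0.1]
  ]
}}

```text
clock: 31.1
tcp_pos: [0.4599, 0.2969, 0.3512]
ee_rot: [[-0.928, 0.373, 0.001], [0.373, 0.928, 0.0], [-0.001, 0.001, -1.0]]
ft_force: [0.1, 0.1, -1.7]
grip_width: 0.292
grip_force: 40.0
```

Request:
{"name": "play_rows", "arguments": {
  "motion": [
    [0,0,-0.05,0,0,0,0.1],
    [0,0,0,0,0,0,0.1],
    [0,0,0,0,0,0,0.45],
    [0,0,0,0,0,0,0.6],
    [0,0,0,0,0,0,1],
    [0,0,0,0,0,0,1],
    [0,0,0,0,0,0,1],
    [0,0,0,0,0,0,1],
    [0,0,0,0,0,0,1],
    [0,0,0,0,0,0,1]
  ]
}}

```text
clock: 32.35
tcp_pos: [0.4598, 0.2968, 0.3487]
ee_rot: [[-0.928, 0.373, 0.0], [0.373, 0.928, -0.0], [-0.0, -0.0, -1.0]]
ft_force: [0.7, 0.4, 0.4]
grip_width: 0.999
grip_force: 0.0
```

Request:
{"name": "play_rows", "arguments": {
  "motion": [
    [0,0,0.2,0,0,0,1],
    [0,0,0.4,0,0,0,1],
    [0,0,0.6,0,0,0,1],
    [0,0,0.7,0,0,0,1],
    [0,0,0.7,0,0,0,1],
    [0,0,0.4,0,0,0,1],
    [0,0,0,0,0,0,1]
  ]
}}

```text
clock: 33.22
tcp_pos: [0.4599, 0.2969, 0.4704]
ee_rot: [[-0.928, 0.373, 0.003], [0.373, 0.928, 0.001], [-0.002, 0.002, -1.0]]
ft_force: [-0.9, 0.2, -0.7]
grip_width: 0.999
grip_force: 0.0
```

```bash
python3 - <<'E'
from b import *
s=readout.get_state(); print(s["tcp_pos"],s["ft_force"],s["grip_width"])
p=imaging.read_camera("scene"); cv2.imwrite("pics/s6.png",p["frame"][:,:,::-1])
m=near(p,"brush",np.array((376,150)))
print(fit([(p,m)],cyl([(.022,.046,.055),(.006,.055,.12),(.014,.12,.2)],.006),[.461,.297]))
E
sed -i 's/^T={.*/&/' m.py; python3 m.py | grep -E "pot|scanner |cradle|tag|brush"
```

```text
[0.45986967 0.29686147 0.47041515] [-0.89650221  0.22345362 -0.6786069 ] 0.9991873287247667
(array([0.46179454, 0.29524525]), np.float64(0.1220240873867986))
pot_short 2 [0.4552 0.1514] 0.076
pot_short 2 [0.4553 0.151 ] 0.067
pot_short 2 [0.4548 0.1515] 0.082
pot_medium 2 [ 0.5055 -0.02  ] 0.081
pot_medium 2 [ 0.5071 -0.022 ] 0.069
pot_medium 2 [ 0.5045 -0.0193] 0.09
pot_tall 2 [ 0.5072 -0.1354] 0.059
pot_tall 2 [ 0.5077 -0.1364] 0.054
pot_tall 2 [ 0.5074 -0.1354] 0.063
brush 2 [0.4619 0.2938] 0.349
brush 2 [0.463  0.2926] 0.117
brush 2 [0.4564 0.289 ] 0.479
scanner 2 [ 0.4648 -0.3231] 0.131
scanner 2 [ 0.4734 -0.3277] 0.118
scanner 2 [ 0.4637 -0.3199] 0.12
brush_stand 2 [0.4616 0.2952] 0.398
brush_stand 2 [0.4622 0.2955] 0.301
brush_stand 2 [0.4597 0.2952] 0.491
scanner_cradle 2 [ 0.4662 -0.323 ] 0.344
scanner_cradle 2 [ 0.4662 -0.3222] 0.321
scanner_cradle 2 [ 0.467  -0.3231] 0.366
tag 2 [ 0.6926  0.0823 -0.0385] 0.047
tag 2 [0.692  0.0808 0.0021] 0.068
tag 2 [ 0.6915  0.0847 -0.0192] 0.04
```

View pics/s6.png

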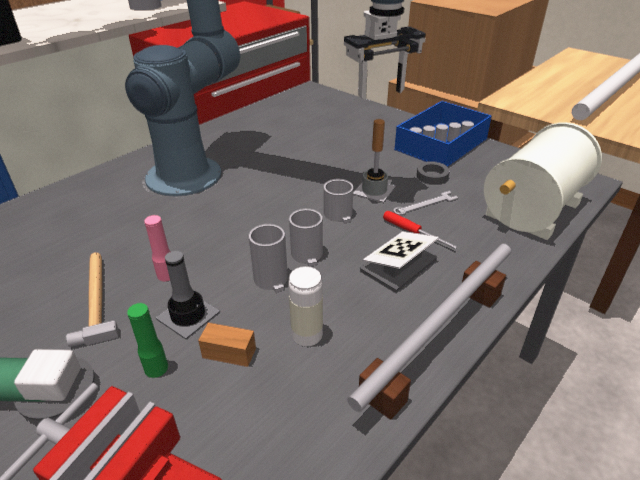

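Request:
{"name": "play_rows", "arguments": {
  "motion": [
    [0.1,-0.3,0,0,0,0,1],
    [0.2,-0.6,0,0,0,0,1],
    [0.2,-0.7,0,0,0,0,1],
    [0.2,-0.8,0,0,0,0,1],
    [0.2,-0.8,0,0,0,0,1],
    [0.2,-0.8,0,0,0,0,1],
    [0.2,-0.7,0,0,0,0,1],
    [0.1,-0.5,0,0,0,0,1],
    [0.1,-0.2,0,0,0,0,1],
    [0,0,0,0,0,0,1],
    [0,0,0,0,0,0,1]
  ]
}}

```text
clock: 35.7
tcp_pos: [0.5197, 0.0813, 0.4686]
ee_rot: [[-0.928, 0.372, -0.0], [0.372, 0.928, 0.0], [0.0, 0.0, -1.0]]
ft_force: [-0.1, 0.3, -0.1]
grip_width: 1.003
grip_force: 0.0
```

Run:
```python
from b import *
s=readout.get_state(); print(s["tcp_pos"],s["clock"])
ps=[imaging.read_camera(n) for n in ("wrist","scene","top")]
im=ps[0]["frame"][:,:,::-1].copy()
obs=[]
for p in ps:
    uv=proj(p,[[.6925,.081,.052]])[0]; m=near(p,"tag",uv); obs.append((p,m)) if m is not None else print("none",uv)
for k in [obs]+[[o] for o in obs]:
    for y in (.0,):
        x,f=fit(k,tagm,[.6925,.081,y],.02); print(np.round(x,4),f)
x,f=fit(obs,tagm,[.6925,.081,0],.02)
q=proj(ps[0],tagm(x)[0]); cv2.polylines(im,[np.int32(q)],True,(0,0,255),1)
q=proj(ps[0],[[x[0],x[1],.052]])[0]; cv2.circle(im,(int(q[0]),int(q[1])),2,(255,0,0),-1)
cv2.imwrite("pics/w7.png",im)
```

```text
[0.51967707 0.08126618 0.46863182] 35.7
[ 0.6913  0.0793 -0.0211] 0.39840951291308596
[ 0.6896  0.0713 -0.0515] 0.1270264535977086
[ 0.6931  0.0811 -0.0177] 0.07032530848218133
[6.924e-01 8.080e-02 1.000e-04] 0.9700480361684092
```

View pics/w7.png

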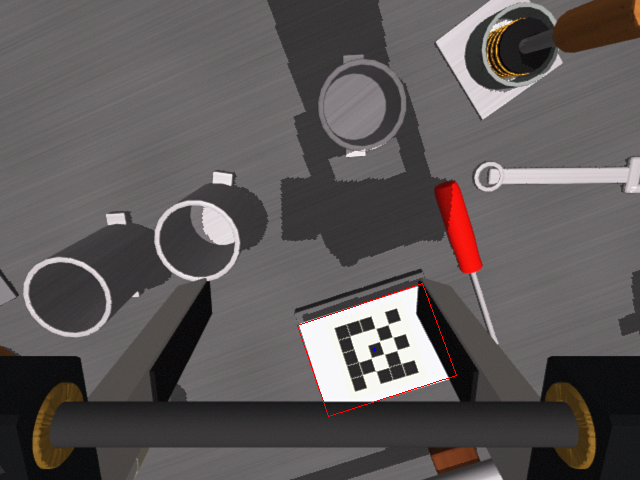

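Request:
{"name": "play_rows", "arguments": {
  "motion": [
    [-0.05,-0.4,0,0,0,0,1],
    [-0.1,-0.8,0,0,0,0,1],
    [-0.13,-1,0,0,0,0,1],
    [-0.13,-1,0,0,0,0,1],
    [-0.13,-1,0,0,0,0,1],
    [-0.13,-1,0,0,0,0,1],
    [-0.13,-1,0,0,0,0,1],
    [-0.13,-1,0,0,0,0,1],
    [-0.13,-1,0,0,0,0,1],
    [-0.13,-1,0,0,0,0,1],
    [-0.1,-0.6,0,0,0,0,1],
    [-0.09,-0.3,0,0,0,0,1]
  ]
}}

```text
clock: 37.5
tcp_pos: [0.464, -0.3244, 0.4685]
ee_rot: [[-0.928, 0.374, -0.0], [0.374, 0.928, 0.0], [0.0, 0.0, -1.0]]
ft_force: [0.6, -0.1, -0.0]
grip_width: 0.999
grip_force: 0.0
```

Request:
{"name": "play_rows", "arguments": {
  "motion": [
    [0,0,0,0,0,0,1],
    [0,0,0,0,0,0,1]
  ]
}}

```text
clock: 37.75
tcp_pos: [0.4648, -0.3223, 0.4687]
ee_rot: [[-0.928, 0.372, 0.0], [0.372, 0.928, 0.0], [0.0, 0.0, -1.0]]
ft_force: [0.0, -0.9, 0.2]
grip_width: 0.999
grip_force: 0.0
```

Run:
```python
from b import *
s=readout.get_state(); print(s["tcp_pos"],s["clock"])
p=imaging.read_camera("wrist"); im=p["frame"][:,:,::-1].copy()
for z,r in ((.156,.016),(.04,.03)):
    for c,col in (((.4645,-.323),(0,0,255)),((.4665,-.323),(255,0,0))):
        q=proj(p,segpts(np.array([*c,0]),np.array([0,0,1.]),[(r,z,z)])[0]); cv2.polylines(im,[np.int32(q)],True,col,1)
cv2.imwrite("pics/w8.png",im)
for d in nets.trace(p,"scanner"):
    x,f=fit([(p,d["mask"])],cyl([(.021,.036,.055),(.016,.055,.15)],.006),[.4645,-.323]); print(d["at"],d["conf"],x,f)
```

```text
[ 0.46481847 -0.3223072   0.46869044] 37.75
[222.6, 316.5] 0.84 [ 0.4645 -0.323 ] 1.0
[309.2, 215.0] 0.75 [ 0.46398185 -0.32665931] 0.055731117761547044
[297.2, 30.5] 0.67 [ 0.4645 -0.323 ] 1.0
```

View pics/w8.png

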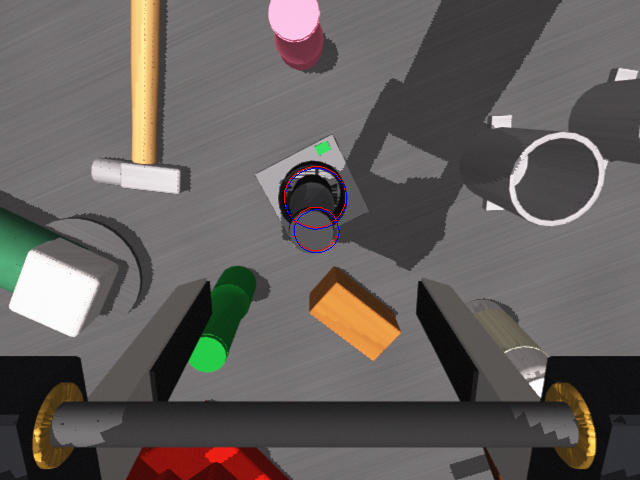

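Request:
{"name": "play_rows", "arguments": {
  "motion": [
    [-0.02,-0.11,-0.3,0,0,0,1],
    [0,0,-0.6,0,0,0,1],
    [0,0,-0.7,0,0,0,1],
    [0,0,-0.7,0,0,0,1],
    [0,0,-0.7,0,0,0,1],
    [0,0,-0.6,0,0,0,1],
    [0,0,-0.4,0,0,0,1],
    [0,0,-0.19,0,0,0,1],
    [0,0,0,0,0,0,1],
    [0,0,0,0,0,0,0.5],
    [0,0,0,0,0,0,0.1],
    [0,0,0,0,0,0,0.1]
  ]
}}

```text
clock: 39.35
tcp_pos: [0.4639, -0.3277, 0.3016]
ee_rot: [[-0.928, 0.373, 0.001], [0.373, 0.928, -0.001], [-0.001, -0.0, -1.0]]
ft_force: [1.1, 0.5, 0.7]
grip_width: 0.716
grip_force: 0.0
```

Request:
{"name": "play_rows", "arguments": {
  "motion": [
    [0,0,0,0,0,0,0.1],
    [0,0,0,0,0,0,0.1],
    [0,0,0,0,0,0,0.1],
    [0,0,0,0,0,0,0.1],
    [0,0,0,0,0,0,0.1],
    [0,0,0,0,0,0,0.1],
    [0,0,0,0,0,0,0.1],
    [0,0,0,0,0,0,0.1]
  ]
}}

```text
clock: 40.35
tcp_pos: [0.4638, -0.3276, 0.3011]
ee_rot: [[-0.928, 0.373, 0.0], [0.373, 0.928, -0.0], [-0.0, -0.0, -1.0]]
ft_force: [-0.0, 1.0, 0.1]
grip_width: 0.338
grip_force: 40.0
```

Request:
{"name": "play_rows", "arguments": {
  "motion": [
    [0,0,0.3,0,0,0,0.1],
    [0,0,0.6,0,0,0,0.1],
    [0,0,0.7,0,0,0,0.1],
    [0,0,0.7,0,0,0,0.1],
    [0,0,0.7,0,0,0,0.1],
    [0,0,0.7,0,0,0,0.1],
    [0,0,0.5,0,0,0,0.1],
    [0.1,0.3,0.05,0,0,0,0.1],
    [0.15,0.7,0,0,0,0,0.1]
  ]
}}

```text
clock: 41.48
tcp_pos: [0.4738, -0.2871, 0.4701]
ee_rot: [[-0.927, 0.374, -0.001], [0.374, 0.927, 0.001], [0.001, 0.001, -1.0]]
ft_force: [0.3, 0.3, -2.6]
grip_width: 0.336
grip_force: 40.0
```

Request:
{"name": "play_rows", "arguments": {
  "motion": [
    [0.22,0.85,0,0,0,0,0.1],
    [0.22,0.9,0,0,0,0,0.1],
    [0.22,0.9,0,0,-0.3,0,0.1],
    [0.22,0.9,0,0,-0.4,0,0.1],
    [0.22,0.9,0,0,-0.4,0,0.1],
    [0.22,0.9,0,-0.06,-0.4,0,0.1],
    [0.22,0.9,0,0,-0.4,0,0.1],
    [0.22,0.9,0,0,-0.4,0,0.1],
    [0.22,0.9,0,0,-0.4,0,0.1],
    [0.2,0.8,0,0,-0.4,0,0.1],
    [0.1,0.4,0,0,-0.24,0,0.1],
    [0,0,0,0,0,0,0.1]
  ]
}}

```text
clock: 42.98
tcp_pos: [0.5647, 0.0832, 0.47]
ee_rot: [[-0.873, 0.35, 0.34], [0.37, 0.929, -0.006], [-0.318, 0.121, -0.94]]
ft_force: [-0.5, 0.1, -1.9]
grip_width: 0.339
grip_force: 40.0
```

Request:
{"name": "play_rows", "arguments": {
  "motion": [
    [0,0,0,0,0,0,0.1],
    [0,0,0,0,0,0,0.1]
  ]
}}

```text
clock: 43.22
tcp_pos: [0.565, 0.0815, 0.471]
ee_rot: [[-0.871, 0.353, 0.342], [0.373, 0.928, -0.007], [-0.32, 0.122, -0.94]]
ft_force: [-0.4, -0.2, -2.3]
grip_width: 0.334
grip_force: 40.0
```

```bash
cat > t.py <<'E'
from b import *
s=readout.get_state(); t=s["tcp_pos"]; R=s["ee_rot"]; print(t,R[:,2],s["clock"],s["grip_width"])
n=np.array([-.3428,.0062,.9394]); g=np.array([.692,.080,.052]); w=t+R[:,2]*.295
print("window",w,"dist",np.linalg.norm(w-g),"angle",np.degrees(np.arccos(-R[:,2]@n)),"TCP err units",(g+n*.375-t)/.04,"rot err units",np.degrees(np.cross(R[:,2],-n))/6)
E
python3 t.py
```

```text
[0.5649599  0.0814671  0.47100008] [ 0.3423133  -0.00688852 -0.93956062] 43.225 0.3335306503064561
window [0.66594233 0.07943498 0.1938297 ] dist 0.1442046669932876 angle nan TCP err units [-0.0377476   0.02144761 -1.66812711] rot err units [ 0.00616693 -0.00489179  0.00228268]t.py:4: RuntimeWarning: invalid value encountered in arccos
  print("window",w,"dist",np.linalg.norm(w-g),"angle",np.degrees(np.arccos(-R[:,2]@n)),"TCP err units",(g+n*.375-t)/.04,"rot err units",np.degrees(np.cross(R[:,2],-n))/6)
```

Request:
{"name": "play_rows", "arguments": {
  "motion": [
    [-0.04,0.02,-0.3,0,0,0,0.1],
    [0,0,-0.5,0,0,0,0.1],
    [0,0,-0.5,0,0,0,0.1],
    [0,0,-0.27,0,0,0,0.1],
    [0,0,-0.1,0,0,0,0.1],
    [0,0,0,0,0,0,0.1],
    [0,0,0,0,0,0,0.1]
  ]
}}

```text
clock: 44.1
tcp_pos: [0.5636, 0.0832, 0.4052]
ee_rot: [[-0.871, 0.351, 0.344], [0.372, 0.928, -0.006], [-0.322, 0.122, -0.939]]
ft_force: [-0.0, -0.2, -1.5]
grip_width: 0.335
grip_force: 40.0
```

```bash
python3 t.py
python3 - <<'E'
from b import *
s=readout.get_state(); t=s["tcp_pos"]; R=s["ee_rot"]; w=t+R[:,2]*.295
ps=[imaging.read_camera(n) for n in ("wrist","scene")]
ims=[]
for p in ps:
    im=p["frame"][:,:,::-1].copy()
    for z,r in ((0,.021),(.055,.021)):
        q=proj(p,segpts(w,-R[:,2],[(r,z,z)])[0]); cv2.polylines(im,[np.int32(q)],True,(0,0,255),1)
    q=np.int32(proj(p,[[.692,.08,.052],w])); cv2.line(im,q[0],q[1],(0,255,0),1)
    ims.append(im)
a=ims[0][60:480,160:500]; b=cv2.resize(ims[1][130:290,320:480],(420,420),interpolation=2)
cv2.imwrite("pics/w9.png",np.hstack([a,b]))
E
```

```text
[0.5636269  0.08323321 0.40516615] [ 0.34424429 -0.00629353 -0.93885902] 44.1 0.3348453983135084
window [0.66517897 0.08137662 0.12820274] dist 0.08079678562976 angle nan TCP err units [-0.00442254 -0.02270515 -0.0222788 ] rot err units [0.00087101 0.01472701 0.00022065]t.py:4: RuntimeWarning: invalid value encountered in arccos
  print("window",w,"dist",np.linalg.norm(w-g),"angle",np.degrees(np.arccos(-R[:,2]@n)),"TCP err units",(g+n*.375-t)/.04,"rot err units",np.degrees(np.cross(R[:,2],-n))/6)
```

View pics/w9.png

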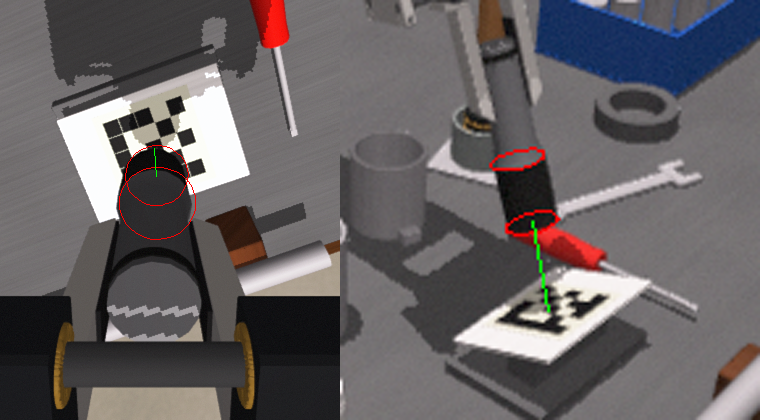

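Request:
{"name": "play_rows", "arguments": {
  "motion": [
    [0,-0.02,-0.02,0,0,0,0.1],
    [0,0,0,0,0,0,0.1],
    [0,0,0,0,0,0,0.1],
    [0,0,0,0,0,0,0.1],
    [0,0,0,0,0,0,0.1],
    [0,0,0,0,0,0,0.1],
    [0,0,0,0,0,0,0.1],
    [0,0,0,0,0,0,0.1],
    [0,0,0,0,0,0,0.1],
    [0,0,0,0,0,0,0.1],
    [0,0,0,0,0,0,0.1],
    [0,0,0,0,0,0,0.1]
  ]
}}

```text
clock: 45.7
tcp_pos: [0.5634, 0.0824, 0.4035]
ee_rot: [[-0.871, 0.351, 0.343], [0.372, 0.928, -0.006], [-0.32, 0.122, -0.939]]
ft_force: [-0.1, 0.1, -1.1]
grip_width: 0.339
grip_force: 40.0
```

Request:
{"name": "play_rows", "arguments": {
  "motion": [
    [0,0,0,0,0,0,0.1],
    [0,0,0,0,0,0,0.1],
    [0,0,0,0,0,0,0.1],
    [0,0,0,0,0,0,0.1],
    [0,0,0,0,0,0,0.1],
    [0,0,0,0,0,0,0.1],
    [0,0,0,0,0,0,0.1],
    [0,0,0,0,0,0,0.1],
    [0,0,0,0,0,0,0.1],
    [0,0,0,0,0,0,0.1],
    [0,0,0,0,0,0,0.1],
    [0,0,0,0,0,0,0.1]
  ]
}}

```text
clock: 47.2
tcp_pos: [0.5634, 0.0824, 0.4034]
ee_rot: [[-0.871, 0.351, 0.343], [0.372, 0.928, -0.006], [-0.32, 0.122, -0.939]]
ft_force: [-0.2, 0.2, -3.0]
grip_width: 0.338
grip_force: 40.0
```

Request:
{"name": "play_rows", "arguments": {
  "motion": [
    [0,0,0,0,0,0,0.1],
    [0,0,0,0,0,0,0.1],
    [0,0,0,0,0,0,0.1],
    [0,0,0,0,0,0,0.1],
    [0,0,0,0,0,0,0.1],
    [0,0,0,0,0,0,0.1]
  ]
}}

```text
clock: 47.95
tcp_pos: [0.5634, 0.0824, 0.4034]
ee_rot: [[-0.871, 0.351, 0.343], [0.372, 0.928, -0.006], [-0.32, 0.122, -0.939]]
ft_force: [0.5, -0.8, -1.3]
grip_width: 0.334
grip_force: 40.0
```

Request:
{"name": "play_rows", "arguments": {
  "motion": [
    [0,0,0.3,0,0,0,0.1],
    [0,0,0.5,0,0,0,0.1],
    [0,0,0.6,0,0,0,0.1],
    [0,0,0.35,0,0.2,0,0.1],
    [-0.1,-0.3,0,0.06,0.44,0,0.1],
    [-0.15,-0.6,0,0,0.5,0,0.1],
    [-0.22,-0.8,0,0,0.5,0,0.1],
    [-0.22,-0.9,0,0,0.5,0,0.1],
    [-0.22,-0.9,0,0,0.5,0,0.1],
    [-0.22,-0.9,0,0,0.5,0,0.1],
    [-0.22,-0.9,0,0,0.2,0,0.1]
  ]
}}

```text
clock: 49.32
tcp_pos: [0.5091, -0.1308, 0.4757]
ee_rot: [[-0.928, 0.373, 0.002], [0.373, 0.928, -0.002], [-0.003, -0.001, -1.0]]
ft_force: [0.2, 0.3, -0.9]
grip_width: 0.337
grip_force: 40.0
```

Request:
{"name": "play_rows", "arguments": {
  "motion": [
    [-0.22,-0.9,0,0,0,0,0.1],
    [-0.22,-0.9,0,0,0,0,0.1],
    [-0.22,-0.9,0,0,0,0,0.1],
    [-0.22,-0.9,0,0,0,0,0.1],
    [-0.18,-0.8,0,0,0,0,0.1],
    [-0.06,-0.5,0,0,0,0,0.1],
    [0,0,0,0,0,0,0.1],
    [0,0,-0.4,0,0,0,0.1],
    [0,0,-0.6,0,0,0,0.1],
    [0,0,-0.7,0,0,0,0.1],
    [0,0,-0.5,0,0,0,0.1],
    [0,0,0,0,0,0,0.1]
  ]
}}

```text
clock: 50.82
tcp_pos: [0.4644, -0.3246, 0.3831]
ee_rot: [[-0.928, 0.373, -0.003], [0.373, 0.928, 0.003], [0.004, 0.002, -1.0]]
ft_force: [-0.1, -0.2, -1.6]
grip_width: 0.336
grip_force: 40.0
```

Request:
{"name": "play_rows", "arguments": {
  "motion": [
    [0,0,0,0,0,0,0.1],
    [0,0,0,0,0,0,0.1]
  ]
}}

```text
clock: 51.08
tcp_pos: [0.4649, -0.3258, 0.3869]
ee_rot: [[-0.928, 0.373, 0.002], [0.373, 0.928, -0.002], [-0.002, -0.001, -1.0]]
ft_force: [-0.9, -0.5, -2.3]
grip_width: 0.338
grip_force: 40.0
```

Run:
```python
from b import *
s=readout.get_state(); t=s["tcp_pos"]; R=s["ee_rot"]; w=t+R[:,2]*.295; print(t,R[:,2],w)
p=imaging.read_camera("wrist")
im=p["frame"][:,:,::-1].copy()
for b,z,r in ((w,0,.021),(np.array([.465,-.326,0]),.04,.03)):
    q=proj(p,segpts(b,np.array([0,0,1.]),[(r,z,z)])[0]); cv2.polylines(im,[np.int32(q)],True,(0,0,255),1)
cv2.imwrite("pics/w10.png",cv2.resize(im[100:380,170:450],None,fx=2,fy=2))
```

```text
[ 0.46487954 -0.32577089  0.38687619] [ 0.00173617 -0.00202876 -0.99999643] [ 0.46539171 -0.32636938  0.09187724]
```

View pics/w10.png

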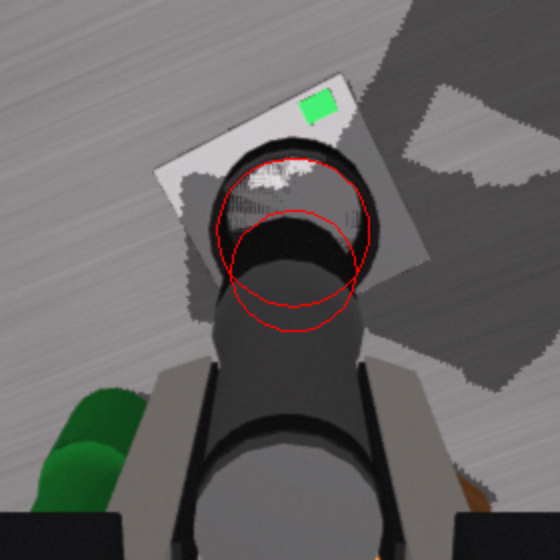

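Request:
{"name": "play_rows", "arguments": {
  "motion": [
    [0,0,-0.3,0,0,0,0.1],
    [0,0,-0.5,0,0,0,0.1],
    [0,0,-0.5,0,0,0,0.1],
    [0,0,-0.4,0,0,0,0.1],
    [0,0,-0.2,0,0,0,0.1],
    [0,0,-0.1,0,0,0,0.1],
    [0,0,-0.03,0,0,0,0.1],
    [0,0,0,0,0,0,0.1],
    [0,0,0,0,0,0,0.1]
  ]
}}

```text
clock: 52.25
tcp_pos: [0.4647, -0.3257, 0.3048]
ee_rot: [[-0.928, 0.373, 0.001], [0.373, 0.928, -0.001], [-0.001, -0.001, -1.0]]
ft_force: [-0.5, 0.8, -2.1]
grip_width: 0.333
grip_force: 40.0
```

Request:
{"name": "play_rows", "arguments": {
  "motion": [
    [0,0,-0.07,0,0,0,0.1],
    [0,0,-0.02,0,0,0,0.1],
    [0,0,0,0,0,0,0.4],
    [0,0,0,0,0,0,0.6],
    [0,0,0,0,0,0,1],
    [0,0,0,0,0,0,1],
    [0,0,0,0,0,0,1],
    [0,0,0,0,0,0,1],
    [0,0,0,0,0,0,1],
    [0,0,0,0,0,0,1],
    [0,0,0,0,0,0,1]
  ]
}}

```text
clock: 53.62
tcp_pos: [0.4646, -0.3256, 0.3006]
ee_rot: [[-0.928, 0.374, -0.0], [0.374, 0.928, -0.0], [-0.0, -0.0, -1.0]]
ft_force: [0.1, 0.1, -0.3]
grip_width: 0.998
grip_force: 0.0
```

Request:
{"name": "play_rows", "arguments": {
  "motion": [
    [0,0,0.2,0,0,0,1],
    [0,0,0.4,0,0,0,1],
    [0,0,0.7,0,0,0,1],
    [0,0,0.8,0,0,0,1],
    [0,0,0.8,0,0,0,1],
    [0,0,0.8,0,0,0,1],
    [0,0,0.6,0,0,0,1],
    [0,0,0.3,0,0,0,1],
    [0,0,0,0,0,0,1],
    [0,0,0,0,0,0,1]
  ]
}}

```text
clock: 54.88
tcp_pos: [0.4645, -0.3255, 0.4835]
ee_rot: [[-0.928, 0.374, -0.001], [0.374, 0.928, 0.001], [0.002, 0.001, -1.0]]
ft_force: [-1.4, 0.2, -1.0]
grip_width: 1.002
grip_force: 0.0
```

Run:
```python
from b import *
s=readout.get_state(); print(s["tcp_pos"],s["grip_width"],s["clock"])
p=imaging.read_camera("scene"); cv2.imwrite("pics/s11.png",p["frame"][:,:,::-1])
```

```text
[ 0.46445815 -0.32546106  0.48346714] 1.0016449254662634 54.875
```

View pics/s11.png

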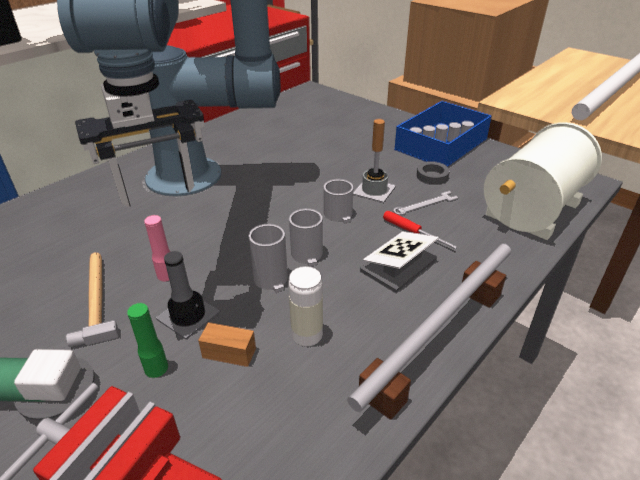

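```bash
python3 -c "
from cell import robot
print(robot.hand_in())"
```

```text
the job is handed in; nothing more can be done
None
```

The job is handed in at about 55 s. All three pots were brushed shortest to tallest, the brush is back upright in its stand, and the tag was scanned for over 3 s from 8 cm. The scanner is upright in its cradle, and the last picture shows everything else where it was; the hand-in gave no verdict.

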